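Open the sticky stock chest and put the jar on the scale

ROBOT

A 6-joint arm with a two-finger parallel gripper is mounted at the origin on the work surface. World frame = base frame: x ahead of the robot, y to its left, z up, the work surface at z = 0. Lengths are in m, angles in rad, forces in N, time in s.
With the tool pointing down it reaches from about 0.3 to 0.775 m from the base axis. Payload 14.6 kg.
Tool frame: the origin (TCP) lies on the centre line of the jaws, within the pads' length; the fingertips stand ctrl.tcp_to_tips ahead of it and the grasp point (between the pads) lies 2 mm behind it (ctrl.tcp_to_tips is the distance from the TCP to the fingertips, in m); z points along the fingers, y is the line along which they close (so a half turn about z gives the same grasp; the last joint's range is limited). The gripper opens to 94 mm and grips with 3 to 60 N. Pads are 16 mm wide; open, the fingers measure 119 mm over their backs; the gripper's body (75 mm by 177 mm) begins 78 mm behind the grasp point.
Start: joints at [1.117, 0.3, 1.521, -0, 1.321, -0.067], TCP at [0.207, 0.509, 0.202] pointing down, gripper open.
Joint ranges: [-3.03, 3.03], [-0.79, 2.21], [0.23, 2.52], [-1.04, 4.18], [0, 3.07], [-2.55, 2.55]. Speed limits (rad/s): [2.22, 2.22, 2.57, 3.14, 3.14, 3.14].

INTERFACE

Orientations are given as [roll, pitch, yaw] about the fixed x, y, z axes, in that order (R = Rz(yaw) Ry(pitch) Rx(roll)).
In Python, from station import telemetry, viewer, hand_in, ctrl gives the robot as it stands.
- The arm moves only by the tool step_arm, never from a script. Its argument "plan" is a list of rows, each an object of numbers: "dx", "dy", "dz": the shift along the tool's x, y, z scaled (see below); "rx", "ry", "rz": the turn, a rotation vector about the tool's x, y, z scaled (see below); "claw": the closure, from 0 (fully open) to 1 (shut). In form: [{"dx": .., "dy": .., "dz": .., "rx": .., "ry": .., "rz": .., "claw": ..}, ...]. A call has 1 to 10 rows; each row shifts and turns the commanded pose from where the row before left it, along the tool's axes as they then stand; what a row does not reach is not made up. The controller multiplies each number of a shift by 0.1 m and each number of a turn by 90 degrees. A row lasts 1/10 s, in which the tool goes at most 50 mm and 8.59 degrees, less where a joint would pass 70% of its speed; a pose out of reach is approached as far as the arm can. A call with a number of a shift or a turn outside -1 to 1 is refused whole. A call with a gripper value outside its range is refused whole. The fingers move at their own pace and stop on an object; "grip_force" is the grip in N (left out, the last holds). Time passes only in rows, so rows that do not move let the fingers close. It gives the time, the measured TCP pose, the force, the opening and the grip force at its end, in the units of the state.
- telemetry.get_obs(): the state, without advancing time (a new reading comes with each control period).
- viewer.camera(name): name is "scene" or "top"; returns a dict with "img" (420x560x3 uint8, red, green, blue), "z_map" (420x560 float32, m along the optical axis (not along the pixel's ray), 0 where there is no reading), "fx", "fy", "cx", "cy" (pixels), "R" (3x3) and "t" (3): a world point X has camera coordinates R X + t. Camera axes: x right, y down, z forward; pixel columns grow to the right and rows downward; lengths in m; the calibration is good to about 2 mm. A picture is of the moment at which its call begins.
- hand_in(): hands the job in; it is judged then, once.
Trained networks look in a picture, given as the dict that the camera call returned (one of the last four; its "shot" number tells which), for a name from the list of things; names that differ only in an ending like _2 or _b are one class to them, and where a whole thing is asked for, a point or a joint stands for the part that bears it (a point fixed in the world has none). Each returns a list of dicts, best first, with "score" (0 to 1); they miss things now and then, are a little off and sometimes report something else, mostly with a low value. They report only what shows in the picture. A call takes as long as a camera call.
- viewer.recognise(target, picture): "rect" ([left, top, right, bottom] in pixels, round what is visible of it).
The state is a dict: "time_s": time; "qpos": joint angles; "joint_vel": joint speeds; "tau": joint torques, N m; "ee_pos": TCP position; "eef_rot": TCP orientation; "force": force on the tool from outside, world axes, zero at the start; "moment": the same for the moment, N m; "grip_width": finger opening in m; "grip_force": force on a finger pad.
Only numpy, scipy, OpenCV 4.12 (cv2) and the standard library are available. Lean on these libraries where they do the work, as an engineer would, in place of code of your own. Each camera call takes 0.05 s, during which the arm holds its last target. There are 200 camera calls.

TASK

Push the clear cover of the stock chest all the way back until both of its ends are against the back stops: its tracks are sticky and it cocks and jams if pushed at one end only, so work it along at its two thumb ledges in turn, without forcing it. Then lift the round jar with the white cap out of the chest and set it down gently, upright and near the middle of the scale's steel plate. Leave the cover open and everything else where it is.

Things in the scene. Friction and masses are not known exactly. Their poses are not given: they have to be found in the camera images.
- chest: Fixed plywood chest, 276 (x) x 344 (y) x 108 mm high; open front half, rear half (x 66 to 198 mm) decked. An aluminium C track along x on each side covers the outer 24 mm, top at 123 mm. Origin on the bench under the middle of the open half; +x along the tracks away from its front wall (the way the cover opens), +y to its left end. Its yaw is within 0.15 rad of world axes.
- chest_mouth (a point): Middle of the mouth of the open half, 110 mm above the bench, axes as the chest's. Inside: x -66 to +66, y -160 to +160 mm from here, floor 8 mm above the bench, split by two dividers (6 mm thick, top 53 mm above the bench, at y -56 and +56) into three bays with one piece of stock each.
- cover: Clear sheet 136 (x, the way it slides) x 284 mm, 0.6 to 1 kg, sliding loose in both tracks on four short sticky shoes. Origin at its middle's underside, 110 mm above the bench; sheet top 7 mm higher. Axes as the chest's. Shut: x = 0 in the chest's frame; starts 0 to 12 mm open and up to 0.04 rad askew; fully open: x = 125 mm, square, shoes at both ends on the back stops.
- stop_left (a point): Face of the rubber back stop at the rear of the left (+y) track. The tracks have about 5 mm side play, so the cover can swing about 0.12 rad askew each way (one ledge some 24 mm ahead of the other). Then it binds: pushing the leading end harder moves nothing. Pushing the lagging end frees it; that end moves on while the other about stays. Drag when free: about 2 to 5 N at each end.
- stop_right (a point): Face of the same stop at the rear of the right (-y) track.
- ledge_left (a point): Middle of the push face of the left (+y) thumb ledge: upright white face 84 mm wide, 24 mm high on the sheet, facing the cover's -x, a ramp behind it; for pushing along +x. The point is 12 mm above the sheet and 12 below the ledge's top, at (-50, 100, 19) mm in the cover's frame. The sheet goes on 18 mm before the face. Fully open: x = 75 mm in the chest's frame.
- ledge_right (a point): The same point on the right (-y) thumb ledge, at (-50, -100, 19) mm in the cover's frame.
- jar: The jar to take: round, glass, 52 mm diameter, 92 mm high, white cap of the same diameter on its top 22 mm; 0.2 to 0.33 kg. Origin at the centre of its underside, z up. Upright in any one of the bays, top 100 mm above the bench. With the cover fully open, 25 mm or more is free before and behind it along the chest's x; in an end bay less than that beside it.
- scale_plate (a point): Middle of the top of the scale's steel plate, 94 mm above the bench; plate 190 mm (its x) by 235 mm (its y), level, rigid. The scale is fixed beside the chest, on its left or right, and is 265 mm wide.
- carton: Bystander in the chest: square cardboard carton 56 x 56 x 80 mm, upright in its bay. Origin at the centre of its underside.
- tin: Bystander in the chest: squat metal tin, 68 mm diameter, 52 mm high. Origin at the centre of its underside.
- vial_a: Bystander: small capped vial, 29 mm diameter, 66 mm high, standing on the bench in front of the chest. Origin at the centre of its underside.
- scoop: Bystander: metal hand scoop 170 mm long, 26 mm high, lying on the bench in front of the scale. Origin on its underside near the middle.
- vial_b: Bystander: another such vial, standing on the bench at the right side.
- tape_roll: Bystander: roll of tape, 110 mm diameter, 48 mm high, lying flat on the bench at the left side. Origin at the centre of its underside.
- stapler: Bystander: stapler 130 mm long on the bench at the right side. Origin on its underside.

How it is judged:
On the way, in this order (a step that is already met when the one before it is completed fails the run):
1. the cover is fully open: both ledges within 8 mm of where they stand with the cover square against its back stops (x of each of ledge_left, ledge_right in the frame of chest above 0.067 m), for 0.2 s.
2. the jar is lifted out, its underside above the chest's channels (height (world z) of jar above 0.125 m), for 0.1 s.
At the end, for the whole second after the job is handed in: The jar stands upright (within 0.1 rad), at rest and released on the scale's steel plate, its centre within 60 mm (plate x) and 70 mm (plate y) of the plate's middle, and the cover is still fully open, both ledges within 8 mm of the fully open position (all of step 1 and x of jar in the frame of scale_plate between -0.06 and 0.06 m and y of jar in the frame of scale_plate between -0.07 and 0.07 m and z of jar in the frame of scale_plate between -0.006 and 0.006 m and angle between jar's own z axis and vertical below 0.1 rad and linear speed of jar below 0.02 m/s); the robot touches nothing.
It fails at once if the cover is forced: pushed with more than 80 N (contact force between any of the fingers, the arm and cover above 80 N).
It fails at once if the jar is dropped or slammed on the scale (more than 90 N) (contact force between jar and scale above 90 N).
It fails at once if the other stock in the chest is moved more than 30 mm or tipped (distance of any of carton, tin from where it was at the start of the episode above 0.03 m or angle between any of carton, tin's own z axis and vertical above 0.4 rad).
It fails at once if a vial, the scoop, the tape roll or the stapler is moved more than 40 mm (distance of any of vial_a, vial_b, scoop, tape_roll, stapler from where it was at the start of the episode above 0.04 m).
It also fails if it takes over 70 s, if anything falls off the work surface, if the arm or the gripper's body presses on something with over 40 N, if the wrist force passes 120 N, or if a joint passes its speed limit or range.

## Working session

There is one attempt and no reset: what is moved stays moved. The work goes in short steps, Python scripts to look and compute and a tool call to move; the robot and the scene stay as the last step left them, time stands still between calls to the robot, and variables do not carry over. Pictures are saved under pics/ and viewed, at most 10 in all, crops included, and the job is handed in when it is done.

Besides the shell and the picture viewer there is one more tool, called after ">>>" by a JSON object that holds its "op" and its "data", one argument or row to a line. step_arm: Moves the arm, as the interface text tells. Shifts and turns lie within -1 to 1; 1 stands for 0.1 m of shift or 90 degrees of turn. Its arguments: {"type":"object","properties":{"plan":{"type":"array"},"grip_force":{"type":"number"}},"required":["plan"]}

```bash
mkdir -p pics
cat > h.py <<'E'
import numpy as np, cv2
from station import telemetry, viewer, hand_in, ctrl
def pts(p):
    z=p["z_map"].astype(float); v,u=np.mgrid[:z.shape[0],:z.shape[1]]
    c=np.stack([(u-p["cx"])/p["fx"]*z,(v-p["cy"])/p["fy"]*z,z],-1)
    W=(c-np.array(p["t"]))@np.array(p["R"]); W[z==0]=np.nan
    return W
def save(p,n,box=None,s=1):
    im=p["img"][:,:,::-1]
    if box: im=im[box[1]:box[3],box[0]:box[2]]
    cv2.imwrite(f"pics/{n}.png",cv2.resize(im,None,fx=s,fy=s))
E
python3 - <<'E'
from h import *
np.set_printoptions(precision=3,suppress=True)
print(ctrl.tcp_to_tips, telemetry.get_obs())
for n in("top","scene"):
    p=viewer.camera(n); save(p,n); W=pts(p)
    np.savez(f"{n}.npz",W=W,img=p["img"])
    for t in ["chest","cover","ledge_left","jar","scale_plate","carton","tin","vial_a","scoop","tape_roll","stapler"]:
        for r in viewer.recognise(t,p)[:3]:
            a=[int(x) for x in r["rect"]]; w=W[a[1]:a[3]+1,a[0]:a[2]+1].reshape(-1,3)
            print(n,t,round(r["score"],2),a,np.nanmedian(w,0))
E
```

```text
0.017 {'time_s': 0.0, 'qpos': array([ 1.117,  0.3  ,  1.522, -0.   ,  1.321, -0.067]), 'joint_vel': array([ 0.   , -0.001,  0.001, -0.001, -0.001, -0.001]), 'tau': array([ -0.   , -53.182, -35.274,   0.071,   0.024,  -0.   ]), 'ee_pos': array([0.207, 0.509, 0.202]), 'eef_rot': array([-3.14 , -0.   ,  2.755]), 'force': array([-0.965, -0.146, -0.772]), 'moment': array([-0.038, -0.043,  0.042]), 'grip_force': 0.0, 'grip_width': 0.0941908646181717}
top chest 0.86 [162, 131, 280, 234] [0.586 0.203 0.107]
top cover 0.64 [174, 167, 266, 220] [0.544 0.199 0.115]
top ledge_left 0.87 [173, 167, 262, 221] [0.542 0.207 0.115]
top jar 0.68 [175, 166, 264, 220] [0.546 0.201 0.115]
top scale_plate 0.91 [295, 172, 375, 256] [ 0.51  -0.191  0.088]
top vial_a 0.64 [408, 245, 422, 254] [ 0.417 -0.47   0.034]
top vial_a 0.54 [240, 234, 249, 245] [0.407 0.109 0.028]
top scoop 0.75 [318, 260, 366, 278] [ 0.336 -0.232  0.004]
top tape_roll 0.75 [115, 179, 145, 212] [0.538 0.527 0.019]
top stapler 0.76 [417, 185, 440, 224] [ 0.585 -0.518  0.004]
scene chest 0.56 [284, 186, 423, 280] [0.643 0.193 0.109]
scene cover 0.84 [294, 189, 398, 225] [0.549 0.216 0.118]
scene ledge_left 0.62 [295, 189, 397, 228] [0.555 0.214 0.117]
scene scale_plate 0.98 [168, 208, 267, 289] [ 0.602 -0.189  0.08 ]
scene vial_a 0.56 [109, 225, 123, 246] [ 0.419 -0.473  0.016]
scene scoop 0.7 [167, 201, 216, 214] [ 0.306 -0.24   0.006]
scene tape_roll 0.89 [412, 199, 451, 228] [0.546 0.529 0.029]
scene stapler 0.76 [83, 257, 111, 301] [ 0.577 -0.516  0.009]
scene stapler 0.56 [166, 204, 268, 289] [ 0.59  -0.189  0.077]
```

Run:
```python
import cv2,numpy as np
a=np.load("top.npz")["img"][:,:,::-1][120:290,100:400]; a=cv2.resize(a,None,fx=2.6,fy=2.6,interpolation=cv2.INTER_CUBIC)
cv2.imwrite("pics/topc.png",a)
b=np.load("scene.npz")["img"][:,:,::-1][160:310,150:470]; cv2.imwrite("pics/scc.png",cv2.resize(b,None,fx=2.4,fy=2.4,interpolation=cv2.INTER_CUBIC))
```

```text
(no output)
```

View pics/topc.png

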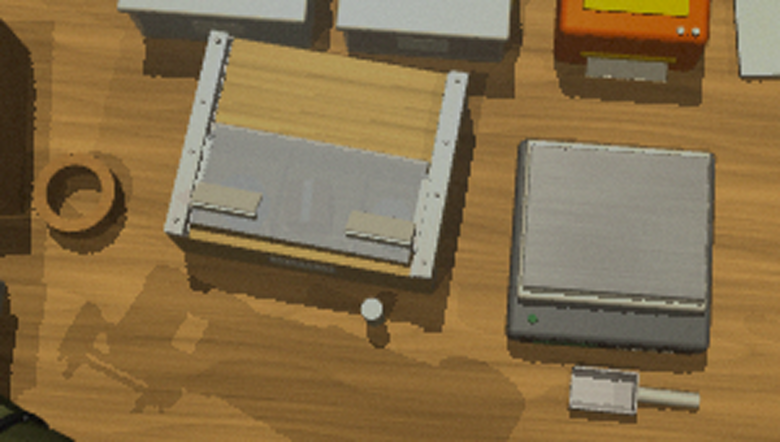

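View pics/scc.png

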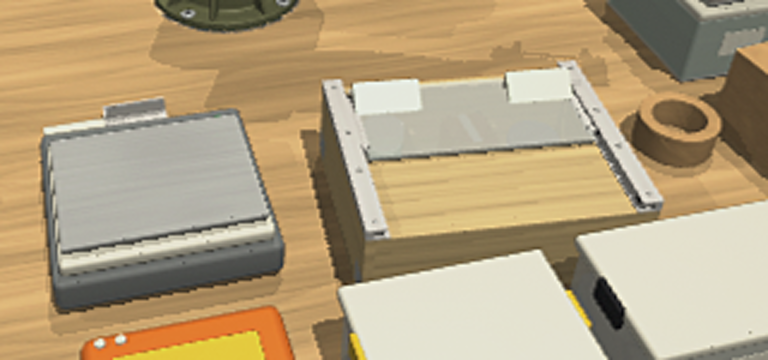

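The top view shows the chest with its left track from (218,35) to (175,232) and its right track from (457,75) to (425,275). The ledges are at (225,200) and (380,228) and the scale is on the right. The scene view agrees: cover nearly shut and a little askew. Next I fit the chest, cover and plate frames.

```bash
cat > fit.py <<'E'
from h import *
np.set_printoptions(precision=4,suppress=True)
def band(W,z0,z1,b):
    m=(W[...,2]>z0)&(W[...,2]<z1)&(W[...,0]>b[0])&(W[...,0]<b[1])&(W[...,1]>b[2])&(W[...,1]<b[3]); return m
def rect(P):
    return cv2.minAreaRect((P[:,:2]*1000).astype(np.float32))
if __name__=="__main__":
  for n in("top","scene"):
    d=np.load(n+".npz"); W=d["W"]
    # tracks: top 0.123
    m=band(W,.1195,.127,(.35,.85,-.05,.45)).astype(np.uint8)
    k,l,s,c=cv2.connectedComponentsWithStats(m)
    print(n)
    for i in range(1,k):
        if s[i,4]>25:
            P=W[l==i]; print("band123",s[i],P.mean(0),rect(P))
    m=band(W,.134,.147,(.35,.85,-.05,.45)).astype(np.uint8); k,l,s,c=cv2.connectedComponentsWithStats(m)
    for i in range(1,k):
        if s[i,4]>15: P=W[l==i]; print("ledge",s[i],P.mean(0),rect(P))
    m=band(W,.1,.13,(.35,.85,-.05,.45)); print("chest all",rect(W[m]))
    for lo,hi in((.06,.07),(.07,.08),(.08,.09),(.09,.1),(.1,.11)):
        m=band(W,lo,hi,(.3,.8,-.4,-.02)); print("scale",lo,m.sum(), rect(W[m]) if m.sum()>50 else "")
E
python3 fit.py; python3 -c "
from fit import *
W=np.load('top.npz')['W'];m=band(W,.02,.2,(.35,.85,-.05,.45));print(np.histogram(W[m][:,2],bins=np.arange(.09,.15,.003)))"
```

```text
top
band123 [188 105  11   7  35] [0.8391 0.3215 0.1221] ((838.4434814453125, 321.2708740234375), (22.619462966918945, 35.7633056640625), 2.128845453262329)
band123 [162 107  12  17  45] [0.8106 0.405  0.1217] ((807.2770385742188, 401.7859802246094), (61.84402084350586, 26.807016372680664), 38.08914566040039)
band123 [198 107  22  21 114] [0.8136 0.2683 0.1222] ((816.1359252929688, 267.3153076171875), (57.29264450073242, 88.72362518310547), 29.08110237121582)
band123 [172 111  12  16  60] [0.7961 0.3661 0.1222] ((796.529541015625, 369.5035400390625), (54.97890090942383, 37.7911376953125), 6.4241251945495605)
band123 [185 113  12  13  40] [0.802  0.3262 0.1217] ((799.0256958007812, 326.3036193847656), (25.572235107421875, 55.69111633300781), 64.15337371826172)
band123 [180 132   8  11  31] [0.733  0.3404 0.1227] ((730.898193359375, 342.84326171875), (23.171253204345703, 32.00217819213867), 80.5433578491211)
band123 [169 141  16  43 204] [0.6355 0.3528 0.1225] ((639.3338623046875, 346.45074462890625), (38.41279983520508, 152.103271484375), 85.2415771484375)
band123 [258 147  22  81 385
[... 2537 characters left out ...]
 272.60516357421875), 5.423524856567383)
scale 0.07 549 ((619.7531127929688, -170.99911499023438), (360.97564697265625, 283.5687561035156), 0.1607416868209839)
scale 0.08 321 ((550.9816284179688, -191.74916076660156), (240.78347778320312, 198.58538818359375), 89.43578338623047)
scale 0.09 3769 ((619.2335205078125, -174.0302734375), (350.0820617675781, 267.4032287597656), 2.010361671447754)
scale 0.1 27 
(array([  32,   43,  122,  396,  894, 1376, 1587, 1447, 1532, 1493,  958,
        538,  223,   95,   67,   78,   58,   34,   17]), array([0.09 , 0.093, 0.096, 0.099, 0.102, 0.105, 0.108, 0.111, 0.114,
       0.117, 0.12 , 0.123, 0.126, 0.129, 0.132, 0.135, 0.138, 0.141,
       0.144, 0.147]))
```

>>> {"op": "step_arm", "data": {
  "plan": [
    {"rz":0.09,"claw":1},
    {"rz":0.09,"claw":1},
    {"rz":0.09,"claw":1},
    {"rz":0.09,"claw":1},
    {"rz":0.09,"claw":1},
    {"rz":0.09,"claw":1},
    {"rz":0.09,"claw":1},
    {"rz":0.09,"claw":1},
    {"rz":0.098,"claw":1},
    {"claw":1}
  ],
  "grip_force": 20
}}

```text
$.plan[0]: bad value
```

```bash
cat > rel.py <<'E'
from h import *
O=np.array([.5385,.2096]); Y=-.1
Rc=np.array([[np.cos(Y),-np.sin(Y)],[np.sin(Y),np.cos(Y)]])
def chest(p): return Rc.T@(np.array(p)[:2]-O)
def go(tx,ty,tz):
    "tool shift (mm) to chest-frame target"
    o=telemetry.get_obs(); yaw=o["eef_rot"][2]; d=np.r_[O+Rc@np.array([tx,ty]),tz]-o["ee_pos"]
    ex=np.array([np.cos(yaw),np.sin(yaw)]); ey=np.array([np.sin(yaw),-np.cos(yaw)])
    return np.round(1000*np.array([d[:2]@ex,d[:2]@ey,-d[2]]),1)
E
python3 -c "
from rel import *
o=telemetry.get_obs();print(o['ee_pos'],o['eef_rot'],o['force'],o['grip_width'],go(-.08,.096,.14))"
```

```text
[0.20746486 0.5093485  0.20235168] [-3.14157733e+00 -2.44220999e-05  2.75477629e+00] [ 0.17989595  0.34213441 -0.64188522] 0.09389164011237151 [-315.8  -83.3   62.4]
```

>>> {"op": "step_arm", "data": {
  "plan": [
    {"dx":0,"dy":0,"dz":0,"rx":0,"ry":0,"rz":0.09,"claw":1},
    {"dx":0,"dy":0,"dz":0,"rx":0,"ry":0,"rz":0.09,"claw":1},
    {"dx":0,"dy":0,"dz":0,"rx":0,"ry":0,"rz":0.09,"claw":1},
    {"dx":0,"dy":0,"dz":0,"rx":0,"ry":0,"rz":0.09,"claw":1},
    {"dx":0,"dy":0,"dz":0,"rx":0,"ry":0,"rz":0.09,"claw":1},
    {"dx":0,"dy":0,"dz":0,"rx":0,"ry":0,"rz":0.09,"claw":1},
    {"dx":0,"dy":0,"dz":0,"rx":0,"ry":0,"rz":0.09,"claw":1},
    {"dx":0,"dy":0,"dz":0,"rx":0,"ry":0,"rz":0.09,"claw":1},
    {"dx":0,"dy":0,"dz":0,"rx":0,"ry":0,"rz":0.09,"claw":1},
    {"dx":0,"dy":0,"dz":0,"rx":0,"ry":0,"rz":0.008,"claw":1}
  ],
  "grip_force": 20
}}

```text
time_s: 2.2
ee_pos: [0.2075, 0.5093, 0.2023]
eef_rot: [3.142, 0.0, 1.467]
force: [0.7, -0.0, -0.5]
grip_width: 0.0174
grip_force: 0.0
```

```bash
python3 -c "
from rel import *
o=telemetry.get_obs();print(o['ee_pos'],o['eef_rot'],o['force'],o['grip_width'],go(-.08,.096,.14))"
```

```text
[0.20749181 0.50934968 0.20234434] [3.14157135e+00 2.68611967e-05 1.46714866e+00] [ 0.69551906 -0.03883566 -0.45667609] 0.017394349513196634 [-168.2  279.9   62.3]
```

>>> {"op": "step_arm", "data": {
  "plan": [
    {"dx":-0.24,"dy":0.4,"dz":0,"rx":0,"ry":0,"rz":0,"claw":1},
    {"dx":-0.24,"dy":0.4,"dz":0,"rx":0,"ry":0,"rz":0,"claw":1},
    {"dx":-0.24,"dy":0.4,"dz":0,"rx":0,"ry":0,"rz":0,"claw":1},
    {"dx":-0.24,"dy":0.4,"dz":0,"rx":0,"ry":0,"rz":0,"claw":1},
    {"dx":-0.24,"dy":0.4,"dz":0,"rx":0,"ry":0,"rz":0,"claw":1},
    {"dx":-0.24,"dy":0.4,"dz":0,"rx":0,"ry":0,"rz":0,"claw":1},
    {"dx":-0.24,"dy":0.4,"dz":0,"rx":0,"ry":0,"rz":0,"claw":1},
    {"dx":0,"dy":0,"dz":0.31,"rx":0,"ry":0,"rz":0,"claw":1},
    {"dx":0,"dy":0,"dz":0.31,"rx":0,"ry":0,"rz":0,"claw":1},
    {"dx":0,"dy":0,"dz":0,"rx":0,"ry":0,"rz":0,"claw":1}
  ]
}}

```text
time_s: 3.2
ee_pos: [0.4678, 0.3128, 0.1367]
eef_rot: [-3.136, 0.004, 1.473]
force: [-1.2, 0.1, -0.4]
grip_width: 0.0004
grip_force: 0.0
```

```bash
cat > s.py <<'E'
from rel import *
o=telemetry.get_obs();print(o['time_s'],'chest',chest(o['ee_pos'])*1000,o['ee_pos'][2],o['eef_rot'][2],'F',o['force'],o['grip_width'])
E
python3 s.py
```

```text
3.2 chest [-80.68848688  95.6177149 ] 0.13673288314256343 1.472698381202679 F [-1.20355939  0.05085485 -0.37437994] 0.0003808350303992546
```

>>> {"op": "step_arm", "data": {
  "plan": [
    {"dx":0,"dy":0.1,"dz":-0.03,"rx":0,"ry":0,"rz":0,"claw":1},
    {"dx":0,"dy":0.1,"dz":0,"rx":0,"ry":0,"rz":0,"claw":1},
    {"dx":0,"dy":0.03,"dz":0,"rx":0,"ry":0,"rz":0,"claw":1},
    {"dx":0,"dy":0.03,"dz":0,"rx":0,"ry":0,"rz":0,"claw":1},
    {"dx":0,"dy":0.03,"dz":0,"rx":0,"ry":0,"rz":0,"claw":1}
  ]
}}

```text
time_s: 3.7
ee_pos: [0.4983, 0.3111, 0.1437]
eef_rot: [3.141, -0.0, 1.47]
force: [-0.6, -0.3, -0.4]
grip_width: 0.0004
grip_force: 0.0
```

```bash
python3 s.py
```

```text
3.7 chest [-50.1537754   97.01957792] 0.14374189546724 1.4701538052471514 F [-0.58577609 -0.28908052 -0.42557529] 0.0003521084895596058
```

>>> {"op": "step_arm", "data": {
  "plan": [
    {"dx":0,"dy":0.04,"dz":0.02,"rx":0,"ry":0,"rz":0,"claw":1},
    {"dx":0,"dy":0.03,"dz":0,"rx":0,"ry":0,"rz":0,"claw":1}
  ]
}}

```text
time_s: 3.9
ee_pos: [0.5051, 0.3103, 0.1411]
eef_rot: [-3.141, 0.0, 1.47]
force: [0.3, -0.0, -0.8]
grip_width: 0.0007
grip_force: 0.0
```

Run:
```python
exec(open("s.py").read())
p=viewer.camera("top"); save(p,"t1",(150,140,290,250),5)
p=viewer.camera("scene"); save(p,"s1",(270,140,430,240),5)
```

```text
3.9 chest [-43.26720239  96.89354641] 0.1411101675560208 1.4699990581226983 F [ 0.32906741 -0.04251177 -0.75039207] 0.0006720503835390766
```

View pics/s1.png

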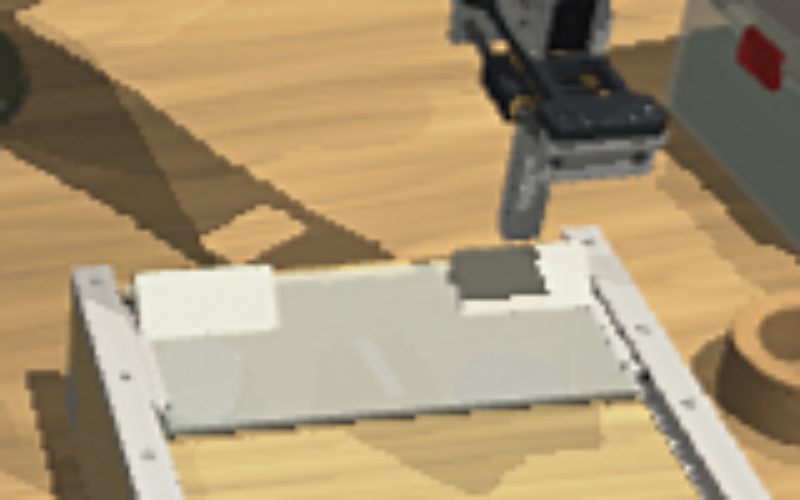

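The picture shows the finger at about (525,235), apparently in front of and above the left ledge's top edge (y≈250), so there's no contact yet. I'll check by projection.

Run:
```python
exec(open("s.py").read())
np.set_printoptions(precision=4,suppress=True)
for n in("scene","top"):
    p=viewer.camera(n); W=pts(p); R,t=np.array(p["R"]),np.array(p["t"])
    for q in (np.r_[o["ee_pos"][:2],.124],np.r_[o["ee_pos"][:2],.20]):
        c=R@q+t; print(n,"proj",c[0]/c[2]*p["fx"]+p["cx"],c[1]/c[2]*p["fy"]+p["cy"],"cam",-R.T@t)
    np.savez(n+"1.npz",W=W,img=p["img"])
    if n=="scene":
        for v in range(180,204,2): print(v,[tuple(np.round(W[v,u]*1000).astype(int)) for u in (372,376,384)])
```

```text
4.0 chest [-43.19238218  96.84878212] 0.1412102900139768 1.469718818093392 F [ 0.26689305 -0.29968507  0.96450128] 0.0003689820309725478
scene proj 371.068971679111 192.35145824714596 cam [ 1.429  -0.2575  0.8855]
scene proj 375.16172423059714 172.10854573441117 cam [ 1.429  -0.2575  0.8855]
180 [(np.int64(511), np.int64(301), np.int64(177)), (np.int64(520), np.int64(309), np.int64(181)), (np.int64(291), np.int64(486), np.int64(-2))]
182 [(np.int64(514), np.int64(301), np.int64(171)), (np.int64(515), np.int64(314), np.int64(170)), (np.int64(308), np.int64(477), np.int64(2))]
184 [(np.int64(520), np.int64(299), np.int64(168)), (np.int64(516), np.int64(315), np.int64(163)), (np.int64(322), np.int64(470), np.int64(3))]
186 [(np.int64(516), np.int64(302), np.int64(157)), (np.int64(519), np.int64(315), np.int64(157)), (np.int64(485), np.int64(365), np.int64(125))]
188 [(np.int64(334), np.int64(416), np.int64(3)), (np.int64(334), np.int64(432), np.int64(0)), (np.int64(515), np.int64(347), np.int64(141))]
190 [(np.int64(516), np.int64(305), np.int64(142)), (np.int64(515), np.int64(320), np.
[... 388 characters left out ...]
np.int64(128)), (np.int64(531), np.int64(314), np.int64(128)), (np.int64(536), np.int64(339), np.int64(127))]
198 [(np.int64(533), np.int64(300), np.int64(124)), (np.int64(537), np.int64(312), np.int64(125)), (np.int64(539), np.int64(339), np.int64(121))]
200 [(np.int64(540), np.int64(298), np.int64(122)), (np.int64(540), np.int64(311), np.int64(120)), (np.int64(544), np.int64(337), np.int64(118))]
202 [(np.int64(543), np.int64(297), np.int64(116)), (np.int64(546), np.int64(309), np.int64(117)), (np.int64(552), np.int64(333), np.int64(117))]
top proj 184.78404301736757 201.80550478379118 cam [ 0.1392 -0.0169  1.7273]
top proj 180.52774437243772 196.1088385586614 cam [ 0.1392 -0.0169  1.7273]
```

View pics/t1.png

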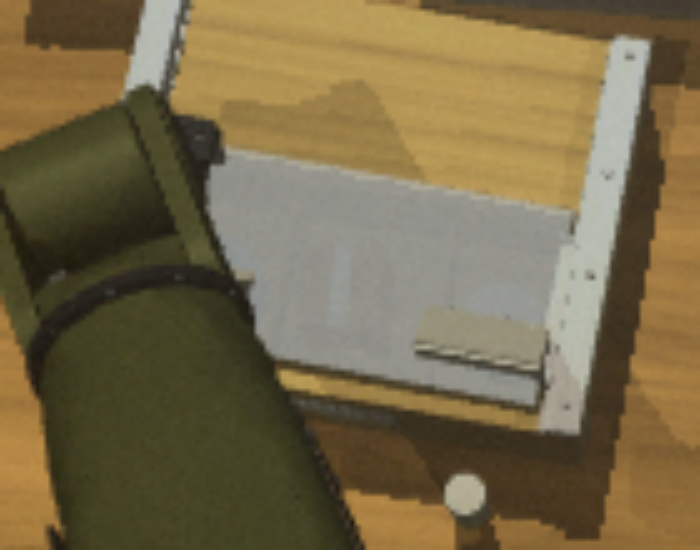

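>>> {"op": "step_arm", "data": {
  "plan": [
    {"dx":0,"dy":-0.25,"dz":0,"rx":0,"ry":0,"rz":0,"claw":1},
    {"dx":0,"dy":-0.25,"dz":0,"rx":0,"ry":0,"rz":0,"claw":1},
    {"dx":0,"dy":0,"dz":0,"rx":0,"ry":0,"rz":0,"claw":1}
  ]
}}

```text
time_s: 4.4
ee_pos: [0.4532, 0.3158, 0.1415]
eef_rot: [-3.141, 0.0, 1.471]
force: [-0.2, 0.2, 0.2]
grip_width: 0.0003
grip_force: 0.0
```

Run:
```python
exec(open("s.py").read())
p=viewer.camera("scene"); W=pts(p); R,t=np.array(p["R"]),np.array(p["t"])
for z in (.124,.2):
    c=R@np.r_[o["ee_pos"][:2],z]+t; print(c[0]/c[2]*p["fx"]+p["cx"],c[1]/c[2]*p["fy"]+p["cy"])
for v in range(168,190): print(v,[(W[v,u]*1000).round().astype(int).tolist() for u in (370,374,378,382)])
save(p,"s2",(330,120,430,210),7)
```

```text
4.4 chest [-95.49387184  97.14420297] 0.1415447676060439 1.471343055745863 F [-0.24159924  0.22516612  0.24838035] 0.00032807133223124163
365.7304074842716 182.8164948897041
369.49694473165533 162.85221865848928
168 [[467, 313, 190], [204, 486, -2], [212, 499, 1], [219, 513, 3]]
169 [[465, 315, 185], [217, 479, 2], [222, 494, 3], [221, 513, 0]]
170 [[464, 316, 180], [216, 481, -4], [229, 490, 4], [224, 511, -3]]
171 [[464, 317, 177], [229, 474, 1], [236, 487, 3], [232, 507, -2]]
172 [[466, 316, 174], [233, 472, -1], [236, 488, -1], [245, 500, 3]]
173 [[470, 314, 173], [243, 467, 2], [242, 485, -1], [250, 498, 1]]
174 [[465, 318, 166], [250, 464, 2], [254, 479, 3], [254, 496, 0]]
175 [[461, 321, 159], [258, 459, 4], [259, 476, 2], [260, 493, 0]]
176 [[464, 320, 157], [263, 457, 3], [265, 473, 2], [271, 487, 4]]
177 [[462, 322, 152], [266, 457, 0], [267, 473, -2], [276, 485, 3]]
178 [[268, 439, 0], [270, 455, -1], [274, 469, -1], [282, 482, 2]]
179 [[275, 436, 0], [281, 449, 2], [280, 467, -1], [292, 476, 5]]
180 [[285, 431, 3], [283, 449, -1], [286, 464, -1], [294, 476, 2]]
181 [[285, 431, -1], [290, 445, 0], [297, 458, 2], [296, 475, -1]]
182 [[293, 427, 0], [296, 442, 0], [301, 456, 1], [309, 468, 4]]
183 [[303, 422, 3], [305, 438, 2], [300, 458, -5], [318, 463, 7]]
184 [[309, 419, 3], [304, 439, -4], [314, 450, 2], [319, 464, 3]]
185 [[312, 418, 0], [314, 434, -1], [321, 446, 3], [323, 462, 1]]
186 [[322, 413, 4], [321, 430, 0], [328, 442, 4], [481, 360, 124]]
187 [[320, 415, -2], [327, 427, 1], [329, 443, -1], [338, 454, 4]]
188 [[330, 410, 1], [332, 425, 0], [335, 440, -1], [510, 343, 139]]
189 [[511, 301, 142], [515, 312, 144], [519, 324, 144], [521, 336, 144]]
```

View pics/s2.png

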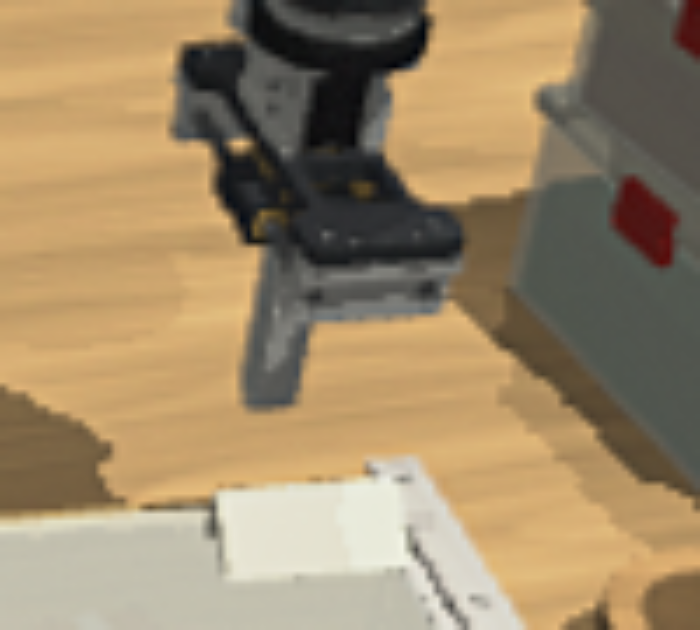

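The finger tip is at crop (270,405), so about 24 mm higher than the TCP reading implies. I'll open the fingers to see whether closure changes the tip height.

>>> {"op": "step_arm", "data": {
  "plan": [
    {"dx":0,"dy":0,"dz":0,"rx":0,"ry":0,"rz":0,"claw":0},
    {"dx":0,"dy":0,"dz":0,"rx":0,"ry":0,"rz":0,"claw":0},
    {"dx":0,"dy":0,"dz":0,"rx":0,"ry":0,"rz":0,"claw":0},
    {"dx":0,"dy":0,"dz":0,"rx":0,"ry":0,"rz":0,"claw":0},
    {"dx":0,"dy":0,"dz":0,"rx":0,"ry":0,"rz":0,"claw":0},
    {"dx":0,"dy":0,"dz":0,"rx":0,"ry":0,"rz":0,"claw":0},
    {"dx":0,"dy":0,"dz":0,"rx":0,"ry":0,"rz":0,"claw":0},
    {"dx":0,"dy":0,"dz":0,"rx":0,"ry":0,"rz":0,"claw":0}
  ]
}}

```text
time_s: 5.25
ee_pos: [0.4552, 0.3154, 0.1413]
eef_rot: [-3.142, 0.0, 1.47]
force: [-0.0, 0.6, -0.9]
grip_width: 0.0609
grip_force: 0.0
```

Run:
```python
exec(open("s.py").read())
print(o["eef_rot"],o["qpos"],[a for a in dir(ctrl) if a[0]!="_"])
p=viewer.camera("scene"); W=pts(p)
np.savez("s3.npz",W=W,img=p["img"])
m=(abs(W[...,1]-.316)<.03)&(W[...,0]>.36)&(W[...,0]<.56)&(W[...,2]>.13)&(W[...,2]<.24)
for x in np.arange(.38,.54,.01):
    k=m&(abs(W[...,0]-x)<.005)
    if k.sum(): print(round(x,2),k.sum(),np.sort(W[k][:,2])[:6].round(3),W[k][:,1].mean().round(3))
```

```text
5.25 chest [-93.44171951  96.95203673] 0.1413283907035618 1.4699123064586963 F [-0.03721453  0.55554575 -0.86862132] 0.060855428189106525
[-3.14156530e+00  3.38766087e-05  1.46991231e+00] [ 5.39790536e-01  3.64933856e-01  1.58195191e+00 -1.16206117e-05
  1.19474906e+00  6.40678824e-01] ['MotionError', 'tcp_to_tips']
0.41 5 [0.148 0.172 0.197 0.22  0.224] 0.312
0.42 73 [0.145 0.145 0.146 0.147 0.149 0.149] 0.316
0.43 47 [0.147 0.151 0.153 0.155 0.158 0.158] 0.319
0.48 1 [0.142] 0.307
0.49 26 [0.15  0.15  0.155 0.155 0.158 0.159] 0.305
0.5 100 [0.153 0.153 0.154 0.155 0.155 0.158] 0.312
0.51 26 [0.136 0.137 0.137 0.138 0.139 0.139] 0.311
0.52 67 [0.13  0.13  0.132 0.132 0.132 0.132] 0.314
0.53 35 [0.13  0.131 0.131 0.131 0.131 0.131] 0.322
0.54 3 [0.131 0.131 0.134] 0.33
```

>>> {"op": "step_arm", "data": {
  "plan": [
    {"dx":0,"dy":0,"dz":0.08,"rx":0,"ry":0,"rz":0,"claw":1},
    {"dx":0,"dy":0,"dz":0.08,"rx":0,"ry":0,"rz":0,"claw":1},
    {"dx":0,"dy":0,"dz":0,"rx":0,"ry":0,"rz":0,"claw":1},
    {"dx":0,"dy":0,"dz":0,"rx":0,"ry":0,"rz":0,"claw":1},
    {"dx":0,"dy":0,"dz":0,"rx":0,"ry":0,"rz":0,"claw":1},
    {"dx":0,"dy":0,"dz":0,"rx":0,"ry":0,"rz":0,"claw":1},
    {"dx":0,"dy":0,"dz":0,"rx":0,"ry":0,"rz":0,"claw":1},
    {"dx":0,"dy":0.09,"dz":0,"rx":0,"ry":0,"rz":0,"claw":1},
    {"dx":0,"dy":0.09,"dz":0,"rx":0,"ry":0,"rz":0,"claw":1},
    {"dx":0,"dy":0.05,"dz":0,"rx":0,"ry":0,"rz":0,"claw":1}
  ]
}}

```text
time_s: 6.3
ee_pos: [0.4792, 0.3129, 0.1253]
eef_rot: [3.141, -0.0, 1.469]
force: [-0.7, -0.4, -0.3]
grip_width: 0.0005
grip_force: 0.0
```

```bash
python3 s.py
```

```text
6.3 chest [-69.32805243  96.84966013] 0.12534119164226068 1.4694329977219671 F [-0.74246569 -0.35486702 -0.32421545] 0.0005278020652412192
```

>>> {"op": "step_arm", "data": {
  "plan": [
    {"dx":0,"dy":0.04,"dz":0,"rx":0,"ry":0,"rz":0,"claw":1},
    {"dx":0,"dy":0.03,"dz":0,"rx":0,"ry":0,"rz":0,"claw":1},
    {"dx":0,"dy":0.03,"dz":0,"rx":0,"ry":0,"rz":0,"claw":1},
    {"dx":0,"dy":0.03,"dz":0,"rx":0,"ry":0,"rz":0,"claw":1},
    {"dx":0,"dy":0.03,"dz":0,"rx":0,"ry":0,"rz":0,"claw":1}
  ]
}}

```text
time_s: 6.8
ee_pos: [0.4942, 0.3115, 0.1254]
eef_rot: [3.142, -0.0, 1.47]
force: [0.0, 0.7, -0.0]
grip_width: 0.0006
grip_force: 0.0
```

```bash
python3 s.py
```

```text
6.8 chest [-54.26398723  96.9608945 ] 0.12538004007358092 1.4699631599953573 F [ 0.03226616  0.71684589 -0.0419477 ] 0.0005660054595408883
```

>>> {"op": "step_arm", "data": {
  "plan": [
    {"dx":0,"dy":-0.03,"dz":0.04,"rx":0,"ry":0,"rz":0,"claw":1},
    {"dx":0,"dy":0,"dz":0.03,"rx":0,"ry":0,"rz":0,"claw":1},
    {"dx":0,"dy":0.03,"dz":0,"rx":0,"ry":0,"rz":0,"claw":1},
    {"dx":0,"dy":0.03,"dz":0,"rx":0,"ry":0,"rz":0,"claw":1},
    {"dx":0,"dy":0.03,"dz":0,"rx":0,"ry":0,"rz":0,"claw":1}
  ]
}}

```text
time_s: 7.3
ee_pos: [0.4998, 0.3109, 0.1182]
eef_rot: [-3.141, 0.0, 1.47]
force: [-2.5, 1.0, -1.0]
grip_width: 0.0004
grip_force: 1.5
```

```bash
python3 s.py
cat > look.py <<'E'
from fit import *; from rel import *
def look(show=False):
    p=viewer.camera("scene"); W=pts(p); r={}
    C=(W[...,:2]-O)@Rc
    for n,y in(("L",97),("R",-103)):
        m=(W[...,2]>.136)&(W[...,2]<.147)&(abs(C[...,1]*1000-y)<38)&(C[...,0]>-.065)&(C[...,0]<.12)
        x=C[m][:,0]*1000; r[n]=(m.sum(),np.round(np.percentile(x,[10,50,90]),1) if len(x) else None)
    # sheet far edge: transition from sheet z .117 to deck .108
    print("ledge tops chest x",r)
    return p,W,C
if __name__=="__main__": look()
E
python3 look.py
```

```text
7.3 chest [-48.57946387  96.95874011] 0.11815411510060904 1.469984301782574 F [-2.52898008  1.04859841 -1.00564135] 0.000414640457575412
ledge tops chest x {'L': (np.int64(116), array([-36.1, -28.1, -22.4])), 'R': (np.int64(102), array([-37.6, -32.1, -25.9]))}
```

>>> {"op": "step_arm", "data": {
  "plan": [
    {"dx":0,"dy":0.03,"dz":0,"rx":0,"ry":0,"rz":0,"claw":1},
    {"dx":0,"dy":0.03,"dz":0,"rx":0,"ry":0,"rz":0,"claw":1},
    {"dx":0,"dy":0.03,"dz":0,"rx":0,"ry":0,"rz":0,"claw":1}
  ]
}}

```text
time_s: 7.65
ee_pos: [0.5091, 0.3099, 0.1183]
eef_rot: [-3.141, 0.0, 1.47]
force: [-2.0, -0.1, -1.7]
grip_width: 0.0003
grip_force: 1.2
```

```bash
python3 s.py; python3 look.py
```

```text
7.65 chest [-39.23484436  96.88822443] 0.11826169921271189 1.4698724164488566 F [-2.01297936 -0.09381476 -1.68722734] 0.00030840402836374573
ledge tops chest x {'L': (np.int64(119), array([-29. , -18.9, -12.8])), 'R': (np.int64(102), array([-34.4, -28. , -20.2]))}
```

>>> {"op": "step_arm", "data": {
  "plan": [
    {"dx":0,"dy":-0.2,"dz":0,"rx":0,"ry":0,"rz":0,"claw":1},
    {"dx":-0.5,"dy":0,"dz":0,"rx":0,"ry":0,"rz":0,"claw":1},
    {"dx":-0.5,"dy":0,"dz":0,"rx":0,"ry":0,"rz":0,"claw":1},
    {"dx":-0.5,"dy":0,"dz":0,"rx":0,"ry":0,"rz":0,"claw":1},
    {"dx":-0.48,"dy":0,"dz":0,"rx":0,"ry":0,"rz":0,"claw":1},
    {"dx":0,"dy":0.08,"dz":0,"rx":0,"ry":0,"rz":0,"claw":1},
    {"dx":0,"dy":0.04,"dz":0,"rx":0,"ry":0,"rz":0,"claw":1},
    {"dx":0,"dy":0.04,"dz":0,"rx":0,"ry":0,"rz":0,"claw":1},
    {"dx":0,"dy":0.04,"dz":0,"rx":0,"ry":0,"rz":0,"claw":1}
  ]
}}

```text
time_s: 8.6
ee_pos: [0.489, 0.114, 0.1184]
eef_rot: [-3.14, 0.0, 1.471]
force: [-6.9, -2.0, 4.3]
grip_width: 0.0007
grip_force: 3.3
```

```bash
python3 s.py; python3 look.py
```

```text
8.6 chest [ -39.75160852 -100.10254113] 0.11836287881254752 1.4711341023828302 F [-6.91869676 -1.95167573  4.33393743] 0.0006854370767337497
ledge tops chest x {'L': (np.int64(98), array([-18.4, -12.5,  -7.3])), 'R': (np.int64(113), array([-27.5, -18.9, -12.5]))}
```

>>> {"op": "step_arm", "data": {
  "plan": [
    {"dx":0,"dy":0.045,"dz":0,"rx":0,"ry":0,"rz":0,"claw":1},
    {"dx":0,"dy":0.045,"dz":0,"rx":0,"ry":0,"rz":0,"claw":1},
    {"dx":0,"dy":0.045,"dz":0,"rx":0,"ry":0,"rz":0,"claw":1},
    {"dx":0,"dy":0.045,"dz":0,"rx":0,"ry":0,"rz":0,"claw":1}
  ]
}}

```text
time_s: 9.05
ee_pos: [0.5064, 0.112, 0.1181]
eef_rot: [-3.139, 0.001, 1.472]
force: [-9.3, -4.4, 2.8]
grip_width: 0.0004
grip_force: 4.3
```

```bash
python3 s.py; python3 look.py
```

```text
9.05 chest [ -22.19245785 -100.27597571] 0.11807101159545616 1.4716945830221553 F [-9.32390776 -4.36314136  2.75659967] 0.0003962929344043088
ledge tops chest x {'L': (np.int64(102), array([-11.5,  -5.6,   0.1])), 'R': (np.int64(120), array([-10.2,  -1.4,   4.8]))}
```

>>> {"op": "step_arm", "data": {
  "plan": [
    {"dx":0,"dy":0.05,"dz":0,"rx":0,"ry":0,"rz":0,"claw":1},
    {"dx":0,"dy":0.05,"dz":0,"rx":0,"ry":0,"rz":0,"claw":1},
    {"dx":0,"dy":-0.25,"dz":0,"rx":0,"ry":0,"rz":0,"claw":1},
    {"dx":0.5,"dy":0,"dz":0,"rx":0,"ry":0,"rz":0,"claw":1},
    {"dx":0.5,"dy":0,"dz":0,"rx":0,"ry":0,"rz":0,"claw":1},
    {"dx":0.5,"dy":0,"dz":0,"rx":0,"ry":0,"rz":0,"claw":1},
    {"dx":0.48,"dy":0,"dz":0,"rx":0,"ry":0,"rz":0,"claw":1}
  ]
}}

```text
time_s: 9.8
ee_pos: [0.5117, 0.3134, 0.1184]
eef_rot: [3.141, -0.001, 1.472]
force: [1.0, -0.1, -0.0]
grip_width: 0.0006
grip_force: 0.0
```

```bash
python3 s.py; python3 look.py
```

```text
9.8 chest [-37.0433847  100.56489033] 0.11837227707733688 1.4715734794500595 F [ 0.96834595 -0.05744697 -0.04452866] 0.0006285740999202743
ledge tops chest x {'L': (np.int64(119), array([-26. ,  -5.8,   2.7])), 'R': (np.int64(115), array([ 5.7, 10.9, 17.6]))}
```

>>> {"op": "step_arm", "data": {
  "plan": [
    {"dx":0,"dy":0.1,"dz":0,"rx":0,"ry":0,"rz":0,"claw":1},
    {"dx":0,"dy":0.05,"dz":0,"rx":0,"ry":0,"rz":0,"claw":1},
    {"dx":0,"dy":0.05,"dz":0,"rx":0,"ry":0,"rz":0,"claw":1},
    {"dx":0,"dy":0.05,"dz":0,"rx":0,"ry":0,"rz":0,"claw":1},
    {"dx":0,"dy":0.05,"dz":0,"rx":0,"ry":0,"rz":0,"claw":1},
    {"dx":0,"dy":0.05,"dz":0,"rx":0,"ry":0,"rz":0,"claw":1}
  ]
}}

```text
time_s: 10.45
ee_pos: [0.5472, 0.3056, 0.1184]
eef_rot: [-3.142, 0.0, 1.469]
force: [-2.4, 0.9, -1.1]
grip_width: 0.0006
grip_force: 1.3
```

```bash
python3 s.py; python3 look.py
```

```text
10.45 chest [-0.90750099 96.39365472] 0.11838112636946654 1.4691634408182508 F [-2.4279075   0.86864879 -1.11575885] 0.0006002512407066126
ledge tops chest x {'L': (np.int64(117), array([ 8.5, 19.9, 25.9])), 'R': (np.int64(101), array([15.6, 20.5, 25.5]))}
```

>>> {"op": "step_arm", "data": {
  "plan": [
    {"dx":0,"dy":0.06,"dz":0,"rx":0,"ry":0,"rz":0,"claw":1},
    {"dx":0,"dy":0.06,"dz":0,"rx":0,"ry":0,"rz":0,"claw":1},
    {"dx":0,"dy":-0.25,"dz":0,"rx":0,"ry":0,"rz":0,"claw":1},
    {"dx":-0.5,"dy":0,"dz":0,"rx":0,"ry":0,"rz":0,"claw":1},
    {"dx":-0.5,"dy":0,"dz":0,"rx":0,"ry":0,"rz":0,"claw":1},
    {"dx":-0.5,"dy":0,"dz":0,"rx":0,"ry":0,"rz":0,"claw":1},
    {"dx":-0.48,"dy":0,"dz":0,"rx":0,"ry":0,"rz":0,"claw":1},
    {"dx":0,"dy":0.1,"dz":0,"rx":0,"ry":0,"rz":0,"claw":1}
  ]
}}

```text
time_s: 11.3
ee_pos: [0.5236, 0.105, 0.1191]
eef_rot: [3.14, 0.001, 1.466]
force: [0.2, 0.2, 0.1]
grip_width: 0.0006
grip_force: 0.0
```

```bash
python3 s.py; python3 look.py
```

```text
11.3 chest [  -4.3632216  -105.59913294] 0.11909481500572415 1.465591850096898 F [0.24900072 0.16996168 0.06824622] 0.000573594736244089
ledge tops chest x {'L': (np.int64(103), array([26.7, 32.8, 38.6])), 'R': (np.int64(133), array([ 7. , 22.8, 29. ]))}
```

>>> {"op": "step_arm", "data": {
  "plan": [
    {"dx":0,"dy":0.05,"dz":0,"rx":0,"ry":0,"rz":0,"claw":1},
    {"dx":0,"dy":0.05,"dz":0,"rx":0,"ry":0,"rz":0,"claw":1},
    {"dx":0,"dy":0.05,"dz":0,"rx":0,"ry":0,"rz":0,"claw":1},
    {"dx":0,"dy":0.05,"dz":0,"rx":0,"ry":0,"rz":0,"claw":1},
    {"dx":0,"dy":0.05,"dz":0,"rx":0,"ry":0,"rz":0,"claw":1},
    {"dx":0,"dy":0.05,"dz":0,"rx":0,"ry":0,"rz":0,"claw":1}
  ]
}}

```text
time_s: 11.95
ee_pos: [0.5533, 0.1078, 0.1183]
eef_rot: [-3.14, 0.0, 1.472]
force: [-8.1, -0.5, 5.8]
grip_width: 0.0008
grip_force: 3.8
```

```bash
python3 s.py; python3 look.py
```

```text
11.95 chest [ 24.92760902 -99.85777482] 0.11828852039310196 1.4718926774395427 F [-8.07936005 -0.48446401  5.76152818] 0.0007812360534795145
ledge tops chest x {'L': (np.int64(100), array([39.3, 43.6, 48.9])), 'R': (np.int64(139), array([36.6, 46.4, 52.3]))}
```

>>> {"op": "step_arm", "data": {
  "plan": [
    {"dx":0,"dy":0.06,"dz":0,"rx":0,"ry":0,"rz":0,"claw":1},
    {"dx":0,"dy":0.06,"dz":0,"rx":0,"ry":0,"rz":0,"claw":1},
    {"dx":0,"dy":-0.25,"dz":0,"rx":0,"ry":0,"rz":0,"claw":1},
    {"dx":0.5,"dy":0,"dz":0,"rx":0,"ry":0,"rz":0,"claw":1},
    {"dx":0.5,"dy":0,"dz":0,"rx":0,"ry":0,"rz":0,"claw":1},
    {"dx":0.5,"dy":0,"dz":0,"rx":0,"ry":0,"rz":0,"claw":1},
    {"dx":0.48,"dy":0,"dz":0,"rx":0,"ry":0,"rz":0,"claw":1},
    {"dx":0,"dy":0.07,"dz":0,"rx":0,"ry":0,"rz":0,"claw":1},
    {"dx":0,"dy":0.05,"dz":0,"rx":0,"ry":0,"rz":0,"claw":1}
  ]
}}

```text
time_s: 12.9
ee_pos: [0.5724, 0.3051, 0.1176]
eef_rot: [-3.141, 0.0, 1.473]
force: [0.3, 0.1, 0.5]
grip_width: 0.0004
grip_force: 0.0
```

```bash
python3 s.py; python3 look.py
```

```text
12.9 chest [24.14830357 98.44304646] 0.11764549000451241 1.4729199531135495 F [0.27498267 0.08016801 0.52017633] 0.00041627437553994024
ledge tops chest x {'L': (np.int64(132), array([35.4, 48.1, 53.2])), 'R': (np.int64(111), array([53.3, 59.9, 65.6]))}
```

>>> {"op": "step_arm", "data": {
  "plan": [
    {"dx":0,"dy":0.05,"dz":0,"rx":0,"ry":0,"rz":0,"claw":1},
    {"dx":0,"dy":0.05,"dz":0,"rx":0,"ry":0,"rz":0,"claw":1},
    {"dx":0,"dy":0.05,"dz":0,"rx":0,"ry":0,"rz":0,"claw":1},
    {"dx":0,"dy":0.05,"dz":0,"rx":0,"ry":0,"rz":0,"claw":1},
    {"dx":0,"dy":0.05,"dz":0,"rx":0,"ry":0,"rz":0,"claw":1}
  ]
}}

```text
time_s: 13.45
ee_pos: [0.5979, 0.3007, 0.1183]
eef_rot: [-3.141, 0.0, 1.469]
force: [-2.7, 0.3, -0.8]
grip_width: 0.0005
grip_force: 1.4
```

```bash
python3 s.py; python3 look.py
```

```text
13.45 chest [49.99107637 96.54674761] 0.11832665606248968 1.469442690952766 F [-2.70969086  0.2752138  -0.78104515] 0.0005399584887383713
ledge tops chest x {'L': (np.int64(129), array([60.7, 70.7, 76.7])), 'R': (np.int64(114), array([63.5, 68.8, 74.4]))}
```

>>> {"op": "step_arm", "data": {
  "plan": [
    {"dx":0,"dy":0.06,"dz":0,"rx":0,"ry":0,"rz":0,"claw":1},
    {"dx":0,"dy":0.03,"dz":0,"rx":0,"ry":0,"rz":0,"claw":1},
    {"dx":0,"dy":-0.25,"dz":0,"rx":0,"ry":0,"rz":0,"claw":1},
    {"dx":-0.5,"dy":0,"dz":0,"rx":0,"ry":0,"rz":0,"claw":1},
    {"dx":-0.5,"dy":0,"dz":0,"rx":0,"ry":0,"rz":0,"claw":1},
    {"dx":-0.5,"dy":0,"dz":0,"rx":0,"ry":0,"rz":0,"claw":1},
    {"dx":-0.46,"dy":0,"dz":0,"rx":0,"ry":0,"rz":0,"claw":1},
    {"dx":0,"dy":0.1,"dz":0,"rx":0,"ry":0,"rz":0,"claw":1},
    {"dx":0,"dy":0.05,"dz":0,"rx":0,"ry":0,"rz":0,"claw":1},
    {"dx":0,"dy":0.05,"dz":0,"rx":0,"ry":0,"rz":0,"claw":1}
  ]
}}

```text
time_s: 14.5
ee_pos: [0.5821, 0.1062, 0.1185]
eef_rot: [-3.141, 0.0, 1.47]
force: [-7.7, -1.0, 4.7]
grip_width: 0.0005
grip_force: 3.7
```

```bash
python3 s.py; python3 look.py
```

```text
14.5 chest [ 53.66124652 -98.50116199] 0.11852678334939162 1.4703824339450287 F [-7.69886119 -1.04871024  4.66696114] 0.0005002050481201109
ledge tops chest x {'L': (np.int64(110), array([76.4, 81.8, 87. ])), 'R': (np.int64(134), array([66.2, 74.7, 79.6]))}
```

Left ≈ 60, right ≈ 54 (finger equivalents). Now pushing the right end home in small steps.

>>> {"op": "step_arm", "data": {
  "plan": [
    {"dx":0,"dy":0.04,"dz":0,"rx":0,"ry":0,"rz":0,"claw":1},
    {"dx":0,"dy":0.03,"dz":0,"rx":0,"ry":0,"rz":0,"claw":1}
  ]
}}

```text
time_s: 14.75
ee_pos: [0.5883, 0.106, 0.1182]
eef_rot: [-3.14, 0.0, 1.471]
force: [-9.8, -2.7, 5.2]
grip_width: 0.0003
grip_force: 4.2
```

```bash
python3 s.py; python3 look.py
```

```text
14.75 chest [ 59.88504588 -98.12434665] 0.11821771850538303 1.4714849324330381 F [-9.78148196 -2.73386492  5.19644183] 0.00032883347117632485
ledge tops chest x {'L': (np.int64(109), array([78.3, 84.7, 89.5])), 'R': (np.int64(141), array([71.5, 80.6, 86.5]))}
```

>>> {"op": "step_arm", "data": {
  "plan": [
    {"dx":0,"dy":0.02,"dz":0,"rx":0,"ry":0,"rz":0,"claw":1}
  ]
}}

```text
time_s: 14.9
ee_pos: [0.5901, 0.1058, 0.1182]
eef_rot: [-3.14, 0.001, 1.472]
force: [-7.8, -1.7, 5.3]
grip_width: 0.0005
grip_force: 3.7
```

>>> {"op": "step_arm", "data": {
  "plan": [
    {"dx":0,"dy":0.02,"dz":0,"rx":0,"ry":0,"rz":0,"claw":1}
  ]
}}

```text
time_s: 15.0
ee_pos: [0.5921, 0.1055, 0.1182]
eef_rot: [-3.14, 0.001, 1.472]
force: [-11.9, -0.6, 6.3]
grip_width: 0.0005
grip_force: 6.1
```

>>> {"op": "step_arm", "data": {
  "plan": [
    {"dx":0,"dy":0.02,"dz":0,"rx":0,"ry":0,"rz":0,"claw":1}
  ]
}}

```text
time_s: 15.1
ee_pos: [0.5922, 0.1055, 0.1182]
eef_rot: [-3.135, 0.001, 1.472]
force: [-35.4, -0.8, 20.2]
grip_width: 0.0002
grip_force: 17.8
```

>>> {"op": "step_arm", "data": {
  "plan": [
    {"dx":0,"dy":0.02,"dz":0,"rx":0,"ry":0,"rz":0,"claw":1}
  ]
}}

```text
time_s: 15.2
ee_pos: [0.5923, 0.1055, 0.1182]
eef_rot: [-3.13, 0.002, 1.472]
force: [-53.0, -1.6, 29.5]
grip_width: 0.0004
grip_force: 26.4
```

```bash
python3 s.py; python3 look.py
```

```text
15.2 chest [ 63.87872167 -98.21619626] 0.11815740996684733 1.4719678325853178 F [-53.03545687  -1.61014078  29.51549809] 0.0003741652081865433
ledge tops chest x {'L': (np.int64(110), array([79.2, 85.7, 90.7])), 'R': (np.int64(135), array([75.2, 84.1, 90.2]))}
```

>>> {"op": "step_arm", "data": {
  "plan": [
    {"dx":0,"dy":-0.3,"dz":0,"rx":0,"ry":0,"rz":0,"claw":1},
    {"dx":0.5,"dy":0,"dz":0,"rx":0,"ry":0,"rz":0,"claw":1},
    {"dx":0.5,"dy":0,"dz":0,"rx":0,"ry":0,"rz":0,"claw":1},
    {"dx":0.5,"dy":0,"dz":0,"rx":0,"ry":0,"rz":0,"claw":1},
    {"dx":0.46,"dy":0,"dz":0,"rx":0,"ry":0,"rz":0,"claw":1},
    {"dx":0,"dy":0.15,"dz":0,"rx":0,"ry":0,"rz":0,"claw":1},
    {"dx":0,"dy":0.04,"dz":0,"rx":0,"ry":0,"rz":0,"claw":1},
    {"dx":0,"dy":0.03,"dz":0,"rx":0,"ry":0,"rz":0,"claw":1}
  ]
}}

```text
time_s: 16.05
ee_pos: [0.6084, 0.3001, 0.1179]
eef_rot: [-3.141, 0.0, 1.47]
force: [-0.3, -0.5, -0.1]
grip_width: 0.0006
grip_force: 0.0
```

>>> {"op": "step_arm", "data": {
  "plan": [
    {"dx":0,"dy":0.02,"dz":0,"rx":0,"ry":0,"rz":0,"claw":1}
  ]
}}

```text
time_s: 16.15
ee_pos: [0.6105, 0.2992, 0.1183]
eef_rot: [-3.141, 0.0, 1.469]
force: [-0.3, 0.3, -0.7]
grip_width: 0.0004
grip_force: 0.0
```

>>> {"op": "step_arm", "data": {
  "plan": [
    {"dx":0,"dy":0.02,"dz":0,"rx":0,"ry":0,"rz":0,"claw":1}
  ]
}}

```text
time_s: 16.25
ee_pos: [0.6115, 0.2991, 0.1184]
eef_rot: [-3.139, 0.0, 1.469]
force: [-18.9, -1.0, 7.1]
grip_width: 0.0007
grip_force: 8.8
```

```bash
python3 s.py; python3 look.py
```

```text
16.25 chest [63.70556593 96.34294674] 0.11839105266410849 1.4692317461759536 F [-18.92180882  -0.98896782   7.11197263] 0.0006733552920832454
ledge tops chest x {'L': (np.int64(128), array([73.8, 83.8, 89.9])), 'R': (np.int64(117), array([79.4, 85.2, 90. ]))}
```

Both ends meet hard resistance at the same x (63.7 and 63.9), so the cover is fully open. I'll lift off and look for the jar.

>>> {"op": "step_arm", "data": {
  "plan": [
    {"dx":0,"dy":-0.2,"dz":0,"rx":0,"ry":0,"rz":0,"claw":0.3},
    {"dx":0,"dy":0,"dz":-0.5,"rx":0,"ry":0,"rz":0,"claw":0.3},
    {"dx":0,"dy":0,"dz":-0.4,"rx":0,"ry":0,"rz":0,"claw":0.3},
    {"dx":0,"dy":-0.5,"dz":0,"rx":0,"ry":0,"rz":0,"claw":0.3},
    {"dx":0,"dy":-0.5,"dz":0,"rx":0,"ry":0,"rz":0,"claw":0.3},
    {"dx":0,"dy":-0.5,"dz":0,"rx":0,"ry":0,"rz":0,"claw":0.3},
    {"dx":0,"dy":0,"dz":0,"rx":0,"ry":0,"rz":0,"claw":0.3}
  ]
}}

```text
time_s: 17.0
ee_pos: [0.4388, 0.3166, 0.2088]
eef_rot: [-3.141, 0.0, 1.472]
force: [-0.2, -1.0, -0.1]
grip_width: 0.0526
grip_force: 0.0
```

Run:
```python
exec(open("s.py").read())
from look import look
from fit import band,rect
P=[look()[0],viewer.camera("top")]
for p,n in zip(P,("scene","top")):
    W=pts(p);C=(W[...,:2]-O)@Rc*1000
    for t in("jar","carton","tin"):
        for r in viewer.recognise(t,p)[:2]:
            a=[int(x) for x in r["rect"]]; w=np.nanmedian(W[a[1]:a[3]+1,a[0]:a[2]+1].reshape(-1,3),0); print(n,t,round(r["score"],2),a,w,chest(w)*1000)
    m=(abs(C[...,0])<64)&(abs(C[...,1])<158)&(W[...,2]>.07)&(W[...,2]<.106)
    k,l,s,c=cv2.connectedComponentsWithStats(m.astype(np.uint8))
    for i in range(1,k):
        if s[i,4]>20:
            h=(l==i)&(W[...,2]>.094); print(n,"blob",s[i],C[l==i].mean(0),np.percentile(W[l==i][:,2],[50,95]),"top",h.sum(),C[h].min(0) if h.any() else "",C[h].max(0) if h.any() else "",C[h].mean(0))
np.savez("in.npz",a=P[0]["img"],b=P[1]["img"],Ws=pts(P[0]),Wt=pts(P[1]))
a=cv2.resize(P[0]["img"][150:290,160:430],None,fx=2.9,fy=2.1); b=cv2.resize(P[1]["img"][120:250,150:390],None,fx=2.9*270/240,fy=2.2)
w=min(a.shape[1],b.shape[1]); cv2.imwrite("pics/in.png",np.vstack([a[:,:w],b[:,:w]])[:,:,::-1])
```

```text
17.0 chest [-109.87413204   96.51075019] 0.20878268119299112 1.472072427377838 F [-0.17986729 -1.01738454 -0.0624807 ] 0.05263503419278626
ledge tops chest x {'L': (np.int64(110), array([79.7, 84.7, 90.2])), 'R': (np.int64(120), array([79.4, 85.3, 90.1]))}
scene jar 0.75 [302, 209, 317, 221] [0.5364 0.0924 0.1004] [   9.6245 -116.7917]
scene carton 0.73 [333, 205, 354, 217] [0.5287 0.214  0.0873] [-10.1731   3.3648]
scene tin 0.56 [359, 211, 375, 213] [0.5221 0.3026 0.0594] [-25.6093  90.8759]
scene blob [369 193  24  19  85] [-48.3704 140.3679] [0.0805 0.1035] top 16 [-63.9088 113.5835] [-61.5055 145.4235] [-62.8418 130.8006]
scene blob [340 195  16   9  42] [-62.809  27.605] [0.0893 0.1037] top 12 [-63.8284   9.9159] [-61.2654  53.3963] [-62.786   32.2654]
scene blob [320 197  10   9  29] [-62.776 -46.136] [0.0941 0.105 ] top 15 [-63.7895 -57.7223] [-61.4236 -32.5812] [-62.9225 -45.5522]
scene blob [328 197  13   8  25] [-62.9408 -11.9322] [0.0842 0.0992] top 4 [-63.7918  -5.0329] [-61.2528   4.7119] [-62.9915  -0.3557]
scene blob [301 205  17  18 199] [   0.3433 -112.1871] [0.0998 0.1029] top 168 [ -28.5979 -135.8202] [ 25.4376 -84.7383] [   0.8945 -110.5547]
scene blob [333 207  24  12 213] [-0.2023 -0.2806] [0.0884 0.091 ] top 0   [nan nan]
top jar 0.6 [245, 195, 254, 218] [0.511  0.0995 0.0957] [ -16.351  -112.3337]
top carton 0.67 [208, 191, 227, 210] [0.5279 0.2095 0.0838] [-10.5629  -1.1463]
top tin 0.54 [185, 184, 203, 208] [0.5423 0.2942 0.055 ] [-4.6872 84.5968]
top blob [209 189  18  18 289] [-0.8863 -1.2322] [0.087  0.0928] top 4 [-26.6506 -27.6823] [ 8.6728 19.6068] [ -7.9318 -10.3575]
top blob [243 196  15  17 202] [  -6.5414 -113.9554] [0.0983 0.1038] top 162 [ -29.2067 -137.6266] [ 22.0253 -88.0583] [  -4.2027 -113.0893]<stdin>:14: RuntimeWarning: Mean of empty slice.
  ret = um.true_divide(
```

View pics/in.png

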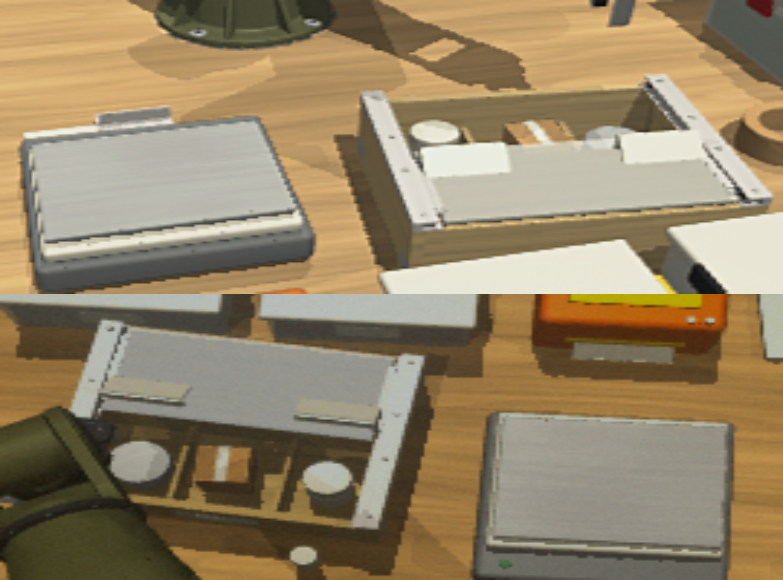

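The jar is in the right bay, its white cap at scene crop (435,132). The carton is in the middle and the tin on the left, and both ledges are level. Jar centre is at about (-2.5, -111.5) mm in the chest frame, so I'll move over it.

>>> {"op": "step_arm", "data": {
  "plan": [
    {"dx":-0.42,"dy":0.21,"dz":0,"rx":0,"ry":0,"rz":0,"claw":0.25},
    {"dx":-0.42,"dy":0.21,"dz":0,"rx":0,"ry":0,"rz":0,"claw":0.25},
    {"dx":-0.42,"dy":0.22,"dz":0,"rx":0,"ry":0,"rz":0,"claw":0.25},
    {"dx":-0.42,"dy":0.22,"dz":0,"rx":0,"ry":0,"rz":0,"claw":0.25},
    {"dx":-0.4,"dy":0.22,"dz":0,"rx":0,"ry":0,"rz":0,"claw":0.25},
    {"dx":0,"dy":0,"dz":0.3,"rx":0,"ry":0,"rz":0,"claw":0.25},
    {"dx":0,"dy":0,"dz":0.3,"rx":0,"ry":0,"rz":0,"claw":0.25},
    {"dx":0,"dy":0,"dz":0,"rx":0,"ry":0,"rz":0,"claw":0.25}
  ]
}}

```text
time_s: 18.2
ee_pos: [0.5284, 0.0979, 0.1448]
eef_rot: [-3.135, 0.001, 1.469]
force: [0.4, 0.0, -0.1]
grip_width: 0.0706
grip_force: 0.0
```

Run:
```python
exec(open("s.py").read())
print("to jar:",go(-.0025,-.1115,.048))
p=viewer.camera("scene"); W=pts(p); C=(W[...,:2]-O)@Rc*1000
m=(abs(C[...,1]+111)<20)&(abs(C[...,0])<70)&(W[...,2]>.12)&(W[...,2]<.24)
for x in range(-65,70,8):
    k=m&(abs(C[...,0]-x)<4)
    if k.sum(): print(x,k.sum(),np.sort(W[k][:,2])[:4].round(3),C[k][:,1].mean().round(1))
save(p,"s4",(280,120,400,240),5)
```

```text
18.2 chest [   1.07321251 -112.10366426] 0.14476715256451114 1.4686851226323023 F [ 0.4446191   0.03397043 -0.07767366] 0.07061832223671048
to jar: [ 0.6 -3.6 96.8]
-49 2 [0.156 0.158] -119.6
-41 7 [0.147 0.15  0.176 0.183] -116.8
-33 35 [0.15  0.15  0.15  0.151] -114.5
39 15 [0.15  0.15  0.151 0.152] -118.0
47 110 [0.154 0.156 0.157 0.157] -111.6
55 15 [0.163 0.163 0.176 0.185] -111.9
```

View pics/s4.png

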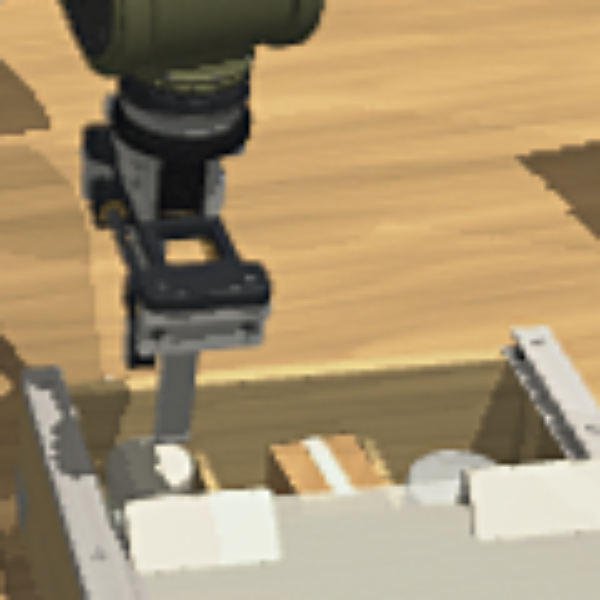

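The picture shows the finger at (175,400) over the jar cap, with the gripper aligned. I'll centre and descend.

>>> {"op": "step_arm", "data": {
  "plan": [
    {"dx":0,"dy":-0.035,"dz":0,"rx":0,"ry":0,"rz":0,"claw":0.25},
    {"dx":0,"dy":0,"dz":0.25,"rx":0,"ry":0,"rz":0,"claw":0.25},
    {"dx":0,"dy":0,"dz":0.2,"rx":0,"ry":0,"rz":0,"claw":0.25},
    {"dx":0,"dy":0,"dz":0.1,"rx":0,"ry":0,"rz":0,"claw":0.25}
  ]
}}

```text
time_s: 18.65
ee_pos: [0.5263, 0.0995, 0.0935]
eef_rot: [3.141, -0.0, 1.47]
force: [-0.1, -1.0, -0.8]
grip_width: 0.0707
grip_force: 0.0
```

>>> {"op": "step_arm", "data": {
  "plan": [
    {"dx":0,"dy":0,"dz":0.15,"rx":0,"ry":0,"rz":0,"claw":0.25},
    {"dx":0,"dy":0,"dz":0.15,"rx":0,"ry":0,"rz":0,"claw":0.25},
    {"dx":0,"dy":0,"dz":0.1,"rx":0,"ry":0,"rz":0,"claw":0.25},
    {"dx":0,"dy":0,"dz":0,"rx":0,"ry":0,"rz":0,"claw":0.25}
  ]
}}

```text
time_s: 19.05
ee_pos: [0.5261, 0.0993, 0.0531]
eef_rot: [-3.141, 0.0, 1.47]
force: [0.2, 0.3, 0.8]
grip_width: 0.0707
grip_force: 0.0
```

```bash
python3 s.py
```

```text
19.05 chest [  -1.27778354 -111.00772084] 0.05313833834109109 1.470160964535479 F [0.18281037 0.25646191 0.80367198] 0.07068470537798872
```

Free of contact. Lower 3 mm more and close.

>>> {"op": "step_arm", "data": {
  "plan": [
    {"dx":0,"dy":-0.01,"dz":0.03,"rx":0,"ry":0,"rz":0,"claw":0.25},
    {"dx":0,"dy":0,"dz":0,"rx":0,"ry":0,"rz":0,"claw":0.7},
    {"dx":0,"dy":0,"dz":0,"rx":0,"ry":0,"rz":0,"claw":0.7},
    {"dx":0,"dy":0,"dz":0,"rx":0,"ry":0,"rz":0,"claw":0.7},
    {"dx":0,"dy":0,"dz":0,"rx":0,"ry":0,"rz":0,"claw":0.7},
    {"dx":0,"dy":0,"dz":0,"rx":0,"ry":0,"rz":0,"claw":0.7},
    {"dx":0,"dy":0,"dz":0,"rx":0,"ry":0,"rz":0,"claw":0.7}
  ],
  "grip_force": 30
}}

```text
time_s: 19.75
ee_pos: [0.5254, 0.0993, 0.0508]
eef_rot: [3.141, -0.0, 1.47]
force: [-3.2, 0.7, 6.5]
grip_width: 0.0515
grip_force: 30.0
```

>>> {"op": "step_arm", "data": {
  "plan": [
    {"dx":0,"dy":0,"dz":-0.1,"rx":0,"ry":0,"rz":0,"claw":0.7},
    {"dx":0,"dy":0,"dz":-0.1,"rx":0,"ry":0,"rz":0,"claw":0.7},
    {"dx":0,"dy":0,"dz":0,"rx":0,"ry":0,"rz":0,"claw":0.7}
  ]
}}

```text
time_s: 20.05
ee_pos: [0.526, 0.0993, 0.072]
eef_rot: [3.139, -0.001, 1.47]
force: [0.4, 0.5, -2.1]
grip_width: 0.0516
grip_force: 30.0
```

```bash
python3 s.py; python3 look.py
```

```text
20.05 chest [  -1.38781997 -110.95149357] 0.07199900444590548 1.46986433305082 F [ 0.41896672  0.45814624 -2.09430664] 0.05162791378665586
ledge tops chest x {'L': (np.int64(109), array([80. , 85.1, 91.4])), 'R': (np.int64(117), array([77.9, 84.5, 89.9]))}
```

Holding the jar with about 2 N of weight. I'll lift it and measure the plate.

>>> {"op": "step_arm", "data": {
  "plan": [
    {"dx":0,"dy":0,"dz":-0.25,"rx":0,"ry":0,"rz":0,"claw":0.7},
    {"dx":0,"dy":0,"dz":-0.3,"rx":0,"ry":0,"rz":0,"claw":0.7},
    {"dx":0,"dy":0,"dz":-0.3,"rx":0,"ry":0,"rz":0,"claw":0.7},
    {"dx":0,"dy":0,"dz":-0.3,"rx":0,"ry":0,"rz":0,"claw":0.7},
    {"dx":0,"dy":0,"dz":-0.2,"rx":0,"ry":0,"rz":0,"claw":0.7},
    {"dx":0,"dy":0,"dz":0,"rx":0,"ry":0,"rz":0,"claw":0.7}
  ]
}}

```text
time_s: 20.7
ee_pos: [0.5262, 0.0994, 0.2076]
eef_rot: [3.137, -0.001, 1.47]
force: [-1.0, 0.7, -3.3]
grip_width: 0.0517
grip_force: 30.0
```

Run:
```python
exec(open("s.py").read())
from fit import *
for n in("top","scene"):
    W=np.load(n+".npz")["W"]; m=band(W,.086,.102,(.38,.70,-.36,-.05)).astype(np.uint8)
    m=cv2.morphologyEx(m,cv2.MORPH_OPEN,np.ones((5,5),np.uint8))
    k,l,s,c=cv2.connectedComponentsWithStats(m); i=1+s[1:,4].argmax(); P=W[l==i]; r=rect(P)
    print(n,s[i],np.median(P,0),r)
c=np.array(r[0])/1000; print("to plate tool shift",(lambda q:go(q[0],q[1],.2))(chest(c)/1.0))
p=viewer.camera("scene"); W=pts(p); m=(W[...,2]>.1)&(W[...,2]<.26)&(abs(W[...,0]-o["ee_pos"][0])<.07)&(abs(W[...,1]-o["ee_pos"][1])<.04)
x=W[m]; print(np.percentile(x[:,2],[0,2,5]))
save(p,"s5",(250,100,390,240),4)
```

```text
20.7 chest [  -1.28060222 -110.88501638] 0.20762126032596884 1.469919876306716 F [-0.98368089  0.7151058  -3.28764684] 0.05172813126186303
top [ 301  176   72   59 2883] [ 0.542  -0.1917  0.0935] ((541.2974853515625, -193.49090576171875), (190.9547119140625, 234.9162139892578), 0.6510487794876099)
scene [ 171  208   90   57 3792] [ 0.5552 -0.1948  0.0944] ((543.7777099609375, -190.72625732421875), (193.42971801757812, 235.10891723632812), 0.2850992679595947)
to plate tool shift [-286.9   46.7    7.6]
[0.1005 0.1038 0.1082]
```

View pics/s5.png

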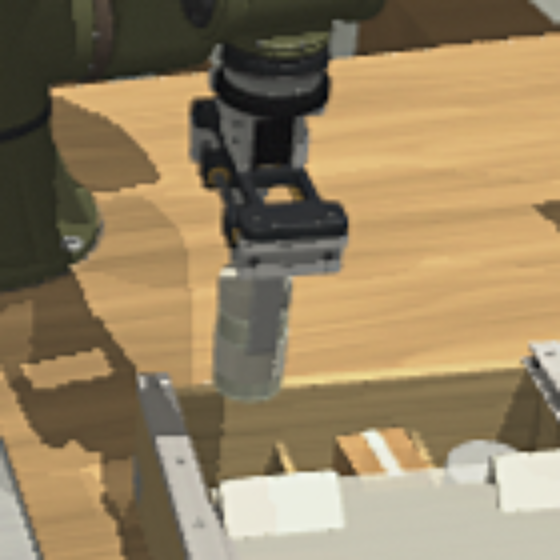

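The picture shows the jar hanging upright in the jaws, its bottom at about (245,390), clear of the chest. The plate's middle fits at (0.5425, -0.192). Moving over it.

>>> {"op": "step_arm", "data": {
  "plan": [
    {"dx":-0.3,"dy":0.05,"dz":0,"rx":0,"ry":0,"rz":0,"claw":0.7},
    {"dx":-0.42,"dy":0.07,"dz":0,"rx":0,"ry":0,"rz":0,"claw":0.7},
    {"dx":-0.42,"dy":0.07,"dz":0,"rx":0,"ry":0,"rz":0,"claw":0.7},
    {"dx":-0.42,"dy":0.07,"dz":0,"rx":0,"ry":0,"rz":0,"claw":0.7},
    {"dx":-0.42,"dy":0.07,"dz":0,"rx":0,"ry":0,"rz":0,"claw":0.7},
    {"dx":-0.42,"dy":0.07,"dz":0,"rx":0,"ry":0,"rz":0,"claw":0.7},
    {"dx":-0.3,"dy":0.04,"dz":0,"rx":0,"ry":0,"rz":0,"claw":0.7},
    {"dx":-0.17,"dy":0.03,"dz":0,"rx":0,"ry":0,"rz":0,"claw":0.7},
    {"dx":0,"dy":0,"dz":0,"rx":0,"ry":0,"rz":0,"claw":0.7}
  ]
}}

```text
time_s: 21.65
ee_pos: [0.5427, -0.1923, 0.2036]
eef_rot: [-3.139, -0.001, 1.468]
force: [-0.1, 1.0, -1.8]
grip_width: 0.0517
grip_force: 30.0
```

>>> {"op": "step_arm", "data": {
  "plan": [
    {"dx":0,"dy":0,"dz":0.2,"rx":0,"ry":0,"rz":0,"claw":0.7},
    {"dx":0,"dy":0,"dz":0.2,"rx":0,"ry":0,"rz":0,"claw":0.7},
    {"dx":0,"dy":0,"dz":0.15,"rx":0,"ry":0,"rz":0,"claw":0.7},
    {"dx":0,"dy":0,"dz":0.05,"rx":0,"ry":0,"rz":0,"claw":0.7},
    {"dx":0,"dy":0,"dz":0,"rx":0,"ry":0,"rz":0,"claw":0.7}
  ]
}}

```text
time_s: 22.15
ee_pos: [0.543, -0.1899, 0.1447]
eef_rot: [-3.14, -0.001, 1.471]
force: [0.1, 0.1, -1.4]
grip_width: 0.0513
grip_force: 30.0
```

Run:
```python
exec(open("s.py").read()); print(o["ee_pos"])
p=viewer.camera("scene"); save(p,"s6",(150,110,290,250),4)
```

```text
22.15 chest [  44.32760349 -397.04276977] 0.14465043924004817 1.4708784150190424 F [ 0.11837652  0.11691583 -1.43526866] 0.05125038113147398
[ 0.54296801 -0.18988459  0.14465044]
```

View pics/s6.png

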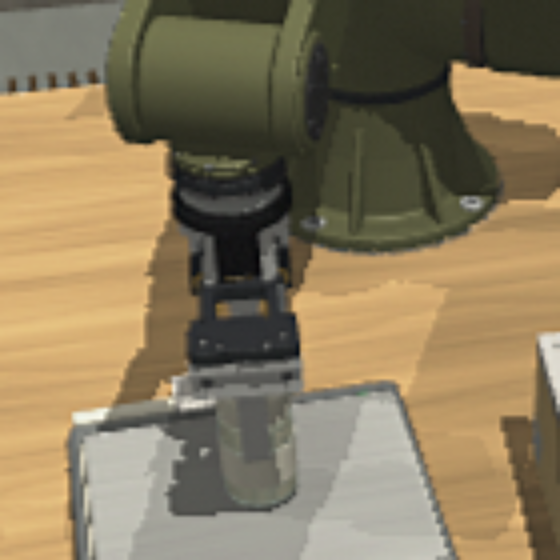

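The jar hangs just above the middle of the plate, its bottom at about (260,505). I'll lower it in 2 mm steps until it touches.

>>> {"op": "step_arm", "data": {
  "plan": [
    {"dx":0,"dy":0,"dz":0.02,"rx":0,"ry":0,"rz":0,"claw":0.7},
    {"dx":0,"dy":0,"dz":0.02,"rx":0,"ry":0,"rz":0,"claw":0.7}
  ]
}}

```text
time_s: 22.4
ee_pos: [0.5434, -0.191, 0.1419]
eef_rot: [3.14, 0.0, 1.47]
force: [-0.6, -0.8, -3.1]
grip_width: 0.0518
grip_force: 30.0
```

>>> {"op": "step_arm", "data": {
  "plan": [
    {"dx":0,"dy":0,"dz":0.02,"rx":0,"ry":0,"rz":0,"claw":0.7}
  ]
}}

```text
time_s: 22.5
ee_pos: [0.5432, -0.191, 0.1396]
eef_rot: [3.141, 0.0, 1.47]
force: [0.2, 0.2, -2.3]
grip_width: 0.0514
grip_force: 30.0
```

>>> {"op": "step_arm", "data": {
  "plan": [
    {"dx":0,"dy":0,"dz":0.01,"rx":0,"ry":0,"rz":0,"claw":0.7}
  ]
}}

```text
time_s: 22.6
ee_pos: [0.5431, -0.191, 0.1383]
eef_rot: [3.142, 0.0, 1.47]
force: [-0.4, -0.4, -2.5]
grip_width: 0.0512
grip_force: 30.0
```

>>> {"op": "step_arm", "data": {
  "plan": [
    {"dx":0,"dy":0,"dz":0.01,"rx":0,"ry":0,"rz":0,"claw":0.7}
  ]
}}

```text
time_s: 22.7
ee_pos: [0.5431, -0.1911, 0.1373]
eef_rot: [3.141, 0.0, 1.47]
force: [0.2, 0.2, -3.0]
grip_width: 0.0516
grip_force: 30.0
```

>>> {"op": "step_arm", "data": {
  "plan": [
    {"dx":0,"dy":0,"dz":0.01,"rx":0,"ry":0,"rz":0,"claw":0.7}
  ]
}}

```text
time_s: 22.8
ee_pos: [0.5432, -0.1911, 0.1368]
eef_rot: [3.141, 0.0, 1.47]
force: [-5.7, 1.7, 9.0]
grip_width: 0.0515
grip_force: 30.0
```

>>> {"op": "step_arm", "data": {
  "plan": [
    {"dx":0,"dy":0,"dz":0.005,"rx":0,"ry":0,"rz":0,"claw":0.7},
    {"dx":0,"dy":0,"dz":0,"rx":0,"ry":0,"rz":0,"claw":0.7}
  ]
}}

```text
time_s: 23.0
ee_pos: [0.5432, -0.1911, 0.1368]
eef_rot: [3.141, 0.0, 1.47]
force: [-4.3, 1.9, 6.6]
grip_width: 0.0515
grip_force: 30.0
```

Touched down exactly at the expected height. Opening gently, then rising straight up.

>>> {"op": "step_arm", "data": {
  "plan": [
    {"dx":0,"dy":0,"dz":0,"rx":0,"ry":0,"rz":0,"claw":0.4},
    {"dx":0,"dy":0,"dz":0,"rx":0,"ry":0,"rz":0,"claw":0.35},
    {"dx":0,"dy":0,"dz":0,"rx":0,"ry":0,"rz":0,"claw":0.25},
    {"dx":0,"dy":0,"dz":0,"rx":0,"ry":0,"rz":0,"claw":0.2},
    {"dx":0,"dy":0,"dz":0,"rx":0,"ry":0,"rz":0,"claw":0.2}
  ]
}}

```text
time_s: 23.5
ee_pos: [0.5431, -0.191, 0.1358]
eef_rot: [-3.142, -0.0, 1.47]
force: [0.4, 0.5, 0.8]
grip_width: 0.075
grip_force: 0.0
```

>>> {"op": "step_arm", "data": {
  "plan": [
    {"dx":0,"dy":0,"dz":-0.1,"rx":0,"ry":0,"rz":0,"claw":0.2},
    {"dx":0,"dy":0,"dz":-0.2,"rx":0,"ry":0,"rz":0,"claw":0.2},
    {"dx":0,"dy":0,"dz":-0.3,"rx":0,"ry":0,"rz":0,"claw":0.2},
    {"dx":0,"dy":0,"dz":-0.4,"rx":0,"ry":0,"rz":0,"claw":0.2},
    {"dx":0,"dy":0,"dz":-0.2,"rx":0,"ry":0,"rz":0,"claw":0.2},
    {"dx":0,"dy":0,"dz":0,"rx":0,"ry":0,"rz":0,"claw":0.2},
    {"dx":0,"dy":0,"dz":0,"rx":0,"ry":0,"rz":0,"claw":0.2}
  ]
}}

```text
time_s: 24.2
ee_pos: [0.543, -0.191, 0.2558]
eef_rot: [3.142, 0.0, 1.47]
force: [-0.3, -0.3, -0.0]
grip_width: 0.0749
grip_force: 0.0
```

Run:
```python
exec(open("s.py").read()); print(o["ee_pos"])
from look import look
p,W,C=look(); save(p,"s7",(150,100,430,310),2.8)
m=(W[...,2]>.178)&(W[...,2]<.194)&(abs(W[...,0]-.543)<.06)&(abs(W[...,1]+.191)<.06)
print(m.sum(),W[m].mean(0),W[m].min(0),W[m].max(0))
```

```text
24.2 chest [  44.46092143 -398.12662162] 0.2557738064491173 1.4698397915871875 F [-0.27491579 -0.30953853 -0.03484252] 0.07494946414215255
[ 0.54299246 -0.19097633  0.25577381]
ledge tops chest x {'L': (np.int64(107), array([79.5, 85.1, 90.2])), 'R': (np.int64(120), array([78.6, 85.6, 91.7]))}
216 [ 0.5472 -0.1898  0.1854] [ 0.517  -0.2145  0.1781] [ 0.5695 -0.1646  0.1906]
```

View pics/s7.png

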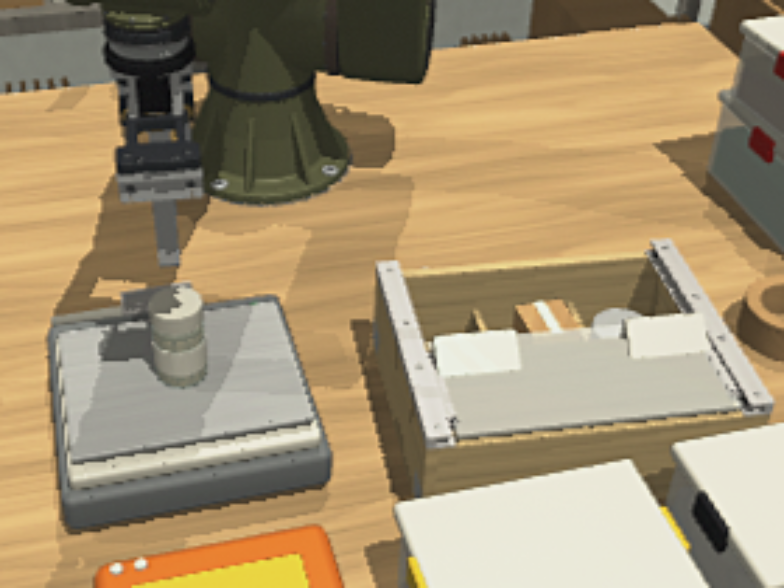

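The jar stands upright and released near the middle of the plate, at about (180,340). The cover is fully open, the other stock is undisturbed and the gripper is clear. Handing in.

```bash
python3 -c "
from station import hand_in
print(hand_in())"
```

```text
the job is handed in; nothing more can be done
None
```

The cover is open with both ends against the back stops, the jar stands upright within about 5 mm of the middle of the scale plate, and the job was handed in after about 24 s; no verdict was returned.

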